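# Tap the bearing cup of a centrifuge drive home, square

## Task

The flanged steel bearing cup has been started by hand in the bore of the centrifuge's drive unit and leans a little. Take the nylon-tipped drift with the blue handle from the rack and tap the cup down gently on its flange, a little at a time and alternately from side to side, so that it goes in square and never cocks, until the flange is fully home on the housing all round and stays solid when you press on it firmly once more, with about 20 N, and hold for a moment. Then stand the drift back in the rack; touch the cup with nothing but the drift and leave the other tools and parts alone.

Things in the scene. Friction and masses are not known exactly. Their poses are not given: they have to be found in the camera images.
- drive_unit: Drive unit of a bench centrifuge, fixed on the bench: 150 x 150 mm steel plate, dark finned motor 100 mm across, on top an aluminium bearing housing 108 mm across; black terminal box at one side. Origin: centre of the underside, z up. Its machined top face lies 85 mm above the bench; the upright bore in it is lined with a corrugated spring-steel ring that grips the cup.
- bore_mouth (a point): Centre of the bore in the plane of the housing's top face; z up along the bore. The cup is home when its flange's underside lies on this face all round: cup origin here, flange top 5 mm above. It then feels solid under the drift. More than 35 N on the cup marks it.
- bearing_cup: Bright steel flanged bearing cup, started by hand in the bore. Wall 62 mm across, 14 mm deep below the flange; flange 80 mm across, 5 mm thick; open in the middle, so its top is a flat ring 25 to 40 mm from the axis. Origin: on the axis at the flange's underside; z up along the axis. At the start the origin is 4 to 6 mm above the face, and the cup leans up to 0.07 rad to any side.
- flange_top (a point): Centre of the flange's top plane. The cup stays where left; a slow push of 10 to 15 N down on the flange 31 mm from the axis moves it: per 1 mm down on that side, the opposite rim rises about 0.4 mm, the centre goes down about 0.3 mm and the lean changes about 0.022 rad. With one side down on the face, that side is solid. Beyond 0.12 rad of lean it is cocked and scores the bore.
- nylon_drift: Nylon-tipped drift, the tapping tool: straight, round, 122 mm long, 0.13 to 0.21 kg. White nylon tip 16 mm across and 26 mm long with a flat foot, then a blue handle 22 mm across up to the top. It stands tip down in one hole of the rack, its upper 80 mm clear. Origin: centre of the foot; z along the tool to the handle. Grip the handle near its top, from above.
- drift_rack: Blue-grey rack block, 230 x 64 mm, 50 mm high, fixed on the bench, with three holes in a row along its x axis at x = -74, 0 and 74 mm (y = 0), 28 mm across and 40 mm deep (floor 10 mm above the bench). Origin: centre of the underside, z up. The three tools stand in any order.
- steel_punch: Steel punch: same size as the nylon drift but with a bare steel tip and a red handle; stands in another hole of the rack. Too hard for the cup; leave it. Origin: centre of the foot.
- brass_drift: Brass drift: same size as the nylon drift but with a brass tip and a black handle; stands in another hole of the rack. Leave it. Origin: centre of the foot.
- spare_race: Spare plain steel race, a ring 62 mm across and 16 mm high lying on the bench. Leave it. Origin: centre of the underside.
- paste_jar: Small jar of assembly paste, 48 mm across, 45 mm high, red cap. Leave it. Origin: centre of the underside.
- solvent_bottle: Bottle 52 mm across, 130 mm high, blue cap, standing on the bench. Leave it. Origin: centre of the underside.
- driver: Screwdriver with a yellow handle, 190 mm long, lying on the bench. Leave it.
- lip_seal: Black shaft seal ring, 42 mm across, 8 mm high, lying in the white parts tray. Leave it. Origin: centre of the underside.
Mind the look-alikes: they are no part of the job. Leave any pink or purple look-alike of the drift_rack alone.

How it is judged (in metres and radians):
On the way, in this order (a step that is already met when the one before it is completed fails the run):
1. the nylon drift is taken out of the rack (z of nylon_drift in the frame of drift_rack above 0.055 m), for 0.1 s.
2. the drift presses firmly (over 15 N) on the cup while its flange is home on the housing (underside within 1.5 mm of the face at its centre) and square (within 0.025 rad) (z of bearing_cup in the frame of bore_mouth below 0.0015 m and angle between the z axis of bearing_cup and the z axis of bore_mouth, either way round below 0.025 rad and contact force between nylon_drift and bearing_cup above 15 N), for 0.15 s.
At the end, for the whole second after the job is handed in: The cup's flange is home on the housing: underside within 1.5 mm of the face at its centre, square to the bore within 0.025 rad; and the nylon drift stands tip down in a hole of the rack (foot within 10 mm of the hole's floor, within 0.2 rad of upright), released and at rest (z of bearing_cup in the frame of bore_mouth below 0.0015 m and angle between the z axis of bearing_cup and the z axis of bore_mouth, either way round below 0.025 rad and z of nylon_drift in the frame of drift_rack below 0.02 m and y of nylon_drift in the frame of drift_rack between -0.012 and 0.012 m and x of nylon_drift in the frame of drift_rack between -0.09 and 0.09 m and angle between nylon_drift's own z axis and vertical below 0.2 rad and linear speed of nylon_drift below 0.02 m/s and contact force between the fingers and nylon_drift below 0.1 N); the robot touches nothing.
It fails at once if the cup cocks: it leans more than 0.12 rad in the bore (angle between the z axis of bearing_cup and the z axis of bore_mouth, either way round above 0.12 rad).
It fails at once if the cup is struck or pressed with more than 35 N (contact force between nylon_drift and bearing_cup above 35 N).
It fails at once if the gripper or arm touches the cup (contact force between any of the fingers, the arm and bearing_cup above 0.5 N).
It fails at once if another tool touches the cup (contact force between any of steel_punch, brass_drift, driver and bearing_cup above 0.3 N).
It fails at once if another tool or part is moved by more than 30 mm (distance of any of steel_punch, brass_drift, spare_race, paste_jar, solvent_bottle, driver, lip_seal from where it was at the start of the episode above 0.03 m).
It also fails if it takes over 69 s, if anything falls off the work surface, if the arm or the gripper's body presses on something with over 40 N, if the wrist force passes 120 N, or if a joint passes its speed limit or range.

## Robot

A 7-joint arm with a two-finger parallel gripper is mounted at the origin on the work surface. World frame = base frame: x ahead of the robot, y to its left, z up, the work surface at z = 0. Lengths are in mm, angles in degrees, forces in N, time in s.
With the tool pointing down it reaches from about 350 to 900 mm from the base axis. Payload 8.1 kg.
Tool frame: the origin (TCP) lies between the finger pads; the fingertips stand 25 mm ahead of it and the grasp point (between the pads) lies 6 mm ahead of it; x points along the fingers, z is the direction in which the jaws open and shut, and the axes are right-handed (so a half turn about x gives the same grasp; the last joint's range is limited). The gripper opens to 92 mm and grips with 3 to 60 N. Pads are 19 mm wide; open, the fingers measure 130 mm over their backs; the gripper's body (75 mm by 190 mm) begins 47 mm behind the grasp point.
Start: joints at [-73.602, 24.895, 1.432, 90.138, -0.665, 64.973, -4.303], TCP at [236.951, 578.355, 251.742] pointing down, gripper open.
Joint ranges: [-149.89, 149.89], [-25.12, 119.58], [-72.63, 75.52], [4.76, 147.25], [-75.54, 255.54], [6.69, 114.76], [-157.13, 157.13]. Speed limits (degrees/s): [127.2, 127.2, 172.46, 172.46, 180, 180, 180].

## Interface

Orientations are given as a 3x3 rotation matrix whose columns are the frame's x, y, z axes.
In Python, from cell import env gives the robot as it stands. The module is installed in compiled form; this text tells all that it offers.
- The arm moves only by the shell command python3 -m inch 'ROWS' [FORCE]. ROWS is JSON, a list that holds one entry, the list of rows, each a list of 5 numbers: the finger opening in mm, from 0 to 91.8, then the shift along the tool's x, y, z in mm, then the turn about the tool's x in rad. In form: [[[gripper, tx, ty, tz, yaw], ...]]. A call has 1 to 20 rows; each row is the pose to reach, as a shift and turn from the pose measured when the call began, along the tool's axes at that moment; what a row does not reach only later rows make up. A row lasts 1/12 s, in which the tool goes at most 41.7 mm and 7.16 degrees, less where a joint would pass 70% of its speed; a pose out of reach is approached as far as the arm can. A call with a gripper value outside its range is refused whole. The fingers move at their own pace and stop on an object; FORCE is the grip in N (left out, the last holds). Time passes only in rows, so rows that repeat a pose let the fingers close. It gives the time, the measured TCP pose, the force and the opening at its end, in the units of the state.
- env.observe(): the state, without advancing time (a new reading comes with each control period).
- env.read_camera(name): name is "side" or "top" or "wrist"; returns a dict with "pixels" (400x640x3 uint8, red, green, blue), "camera_matrix" (3x3 intrinsics, pixels), "rvec" (rotation vector, rad) and "tvec" (3), from world to camera coordinates, as OpenCV has them; the wrist camera has in their place "mount" (4x4, takes a point from camera to tool coordinates, whose origin is the TCP and whose axes are the tool frame's). Camera axes: x right, y down, z forward; pixel columns grow to the right and rows downward; lengths in mm; the calibration is good to about 2 mm. A picture is of the moment at which its call begins: read the wrist's pose just before it. There is no depth.
- env.finish_job(): hands the job in, once; it reports no verdict.
The state is a dict: "t": time; "q": joint angles; "qd": joint speeds; "tau": joint torques, N m; "ee_pos": TCP position; "tool_rot": TCP orientation; "wrist_force": force on the tool from outside, world axes, zero at the start; "wrist_torque": the same for the moment, N m; "grip_width": finger opening in mm.
Only numpy, scipy, OpenCV 4.12 (cv2) and the standard library are available. Lean on these libraries where they do the work, as an engineer would, in place of code of your own. Each camera call takes 0.05 s, during which the arm holds its last target.

## Working session

There is one attempt and no reset: what is moved stays moved. The work goes in short steps, Python scripts to look and compute and a shell command to move; the robot and the scene stay as the last step left them, time stands still between calls to the robot, and variables do not carry over. Pictures are saved under pics/ and viewed, and the job is handed in when it is done.

```bash
mkdir -p pics; ls; python3 - <<'E'
from cell import env
import cv2,numpy as np
s=env.observe();print({k:np.round(v,3).tolist() for k,v in s.items()})
for n in("side","top","wrist"):
    c=env.read_camera(n);cv2.imwrite(f"pics/{n}0.png",c["pixels"][:,:,::-1])
    print(n,{k:np.round(v,3).tolist() for k,v in c.items() if k!="pixels"})
E
```

```text
pics
{'t': 0.0, 'q': [-73.602, 24.937, 1.432, 90.19, -0.664, 64.971, -4.303], 'qd': [-0.031, 0.016, 0.04, 0.117, 0.021, -0.042, 0.059], 'tau': [-0.0, -66.785, 0.985, -31.447, -0.061, 0.043, 0.0], 'ee_pos': [236.809, 577.897, 250.938], 'tool_rot': [[-0.0, -0.925, 0.379], [-0.001, 0.379, 0.925], [-1.0, -0.0, -0.002]], 'wrist_force': [-0.416, 0.05, -0.451], 'wrist_torque': [0.005, -0.036, -0.012], 'grip_width': 91.912}
side {'camera_matrix': [[500.09, 0.0, 323.663], [0.0, 500.09, 205.349], [0.0, 0.0, 1.0]], 'rvec': [0.35, -2.606, 1.416], 'tvec': [501.249, 127.774, 1432.321]}
top {'camera_matrix': [[381.075, 0.0, 318.39], [0.0, 381.075, 198.133], [0.0, 0.0, 1.0]], 'rvec': [2.159, -2.116, 0.211], 'tvec': [-7.338, 516.532, 1118.216]}
wrist {'camera_matrix': [[306.345, 0.0, 317.782], [0.0, 306.345, 198.308], [0.0, 0.0, 1.0]], 'mount': [[0.0, -0.295, 0.955, -133.435], [0.001, -0.955, -0.295, 79.192], [1.0, 0.001, 0.0, -1.208], [0.0, 0.0, 0.0, 1.0]]}
```

View pics/side0.png

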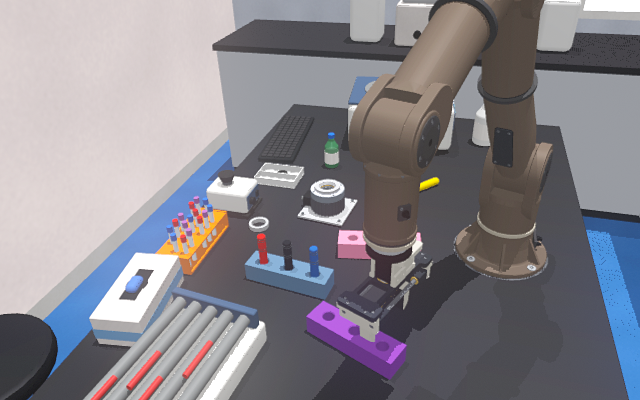

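View pics/top0.png

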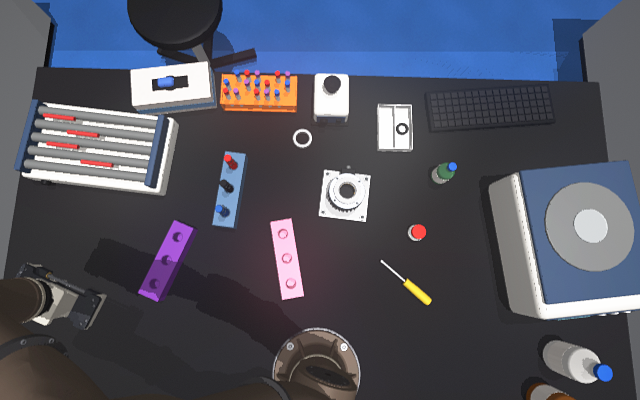

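View pics/wrist0.png

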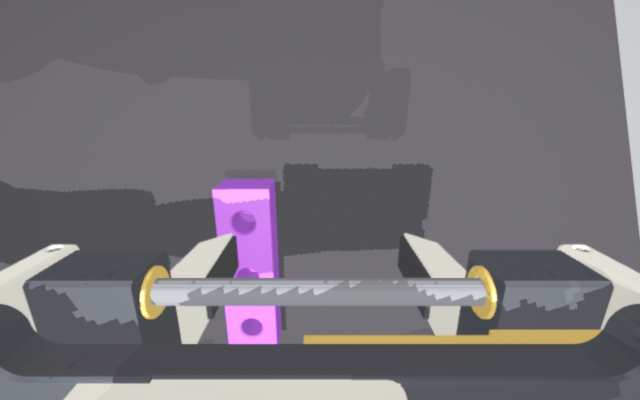

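The top view shows the blue-grey rack at about (229,190), with the blue handle at (222,210), black at (226,186) and red at (230,160). The drive unit and cup are at (346,190). The purple and pink blocks are the decoy racks.

```bash
cat > h.py <<'E'
from cell import env
import cv2,numpy as np
def cam(n):
    if n=="wrist":
        s=env.observe();c=env.read_camera(n)
        T=np.eye(4);T[:3,:3]=s["tool_rot"];T[:3,3]=s["ee_pos"]
        T=T@np.array(c["mount"]);R=T[:3,:3].T;t=-R@T[:3,3]
    else:
        c=env.read_camera(n);R=cv2.Rodrigues(np.array(c["rvec"],float))[0];t=np.array(c["tvec"],float)
    return c["pixels"],np.array(c["camera_matrix"]),R,t
def ray(c,uv):
    _,K,R,t=c
    d=R.T@np.linalg.inv(K)@np.array([uv[0],uv[1],1.]);return -R.T@t,d/np.linalg.norm(d)
def plane(c,uv,z):
    o,d=ray(c,uv);return o+d*(z-o[2])/d[2]
def proj(c,P):
    _,K,R,t=c;p=K@(R@np.array(P,float)+t);return p[:2]/p[2]
def tri(c1,u1,c2,u2):
    o1,d1=ray(c1,u1);o2,d2=ray(c2,u2)
    A=np.c_[d1,-d2];k=np.linalg.lstsq(A,o2-o1,rcond=None)[0]
    a=o1+k[0]*d1;b=o2+k[1]*d2;return (a+b)/2,np.linalg.norm(a-b)
E
python3 - <<'E'
from h import *
for n,box in(("top",(195,140,390,240)),("side",(230,160,440,310))):
    c=cam(n);x0,y0,x1,y1=box
    im=c[0][y0:y1,x0:x1,::-1]
    cv2.imwrite(f"pics/{n}z.png",cv2.resize(im,None,fx=3.8,fy=3.8,interpolation=cv2.INTER_CUBIC))
c=cam("top")
hsv=cv2.cvtColor(c[0],cv2.COLOR_RGB2HSV)
print(hsv[175,232],hsv[210,222],hsv[205,238])
for lo,hi,nm in(((98,60,90),(112,160,220),"rack"),((108,165,60),(120,255,255),"blue")):
    m=cv2.inRange(hsv,lo,hi);m[:140]=0;m[250:]=0;m[:,:195]=0;m[:,260:]=0
    n,l,st,ce=cv2.connectedComponentsWithStats(m);print(nm,[(st[i].tolist(),ce[i].round(1).tolist()) for i in range(1,n) if st[i,4]>15])
E
```

```text
[106  97 207] [111 105  92] [110  83  86]
rack [([212, 151, 34, 77, 1343], [229.1, 191.0])]
blue [([215, 205, 8, 7, 39], [218.4, 208.2])]
```

View pics/topz.png

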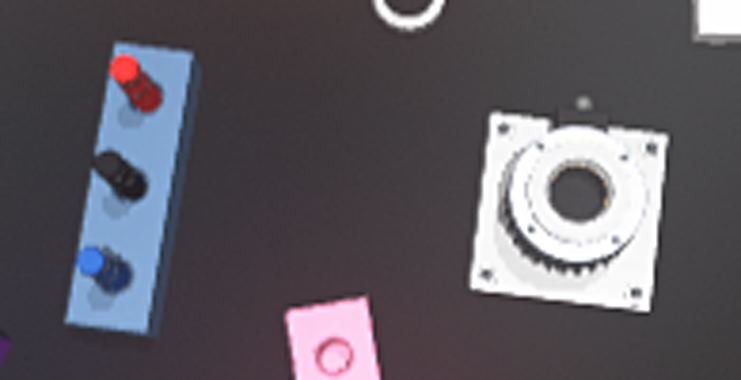

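View pics/sidez.png

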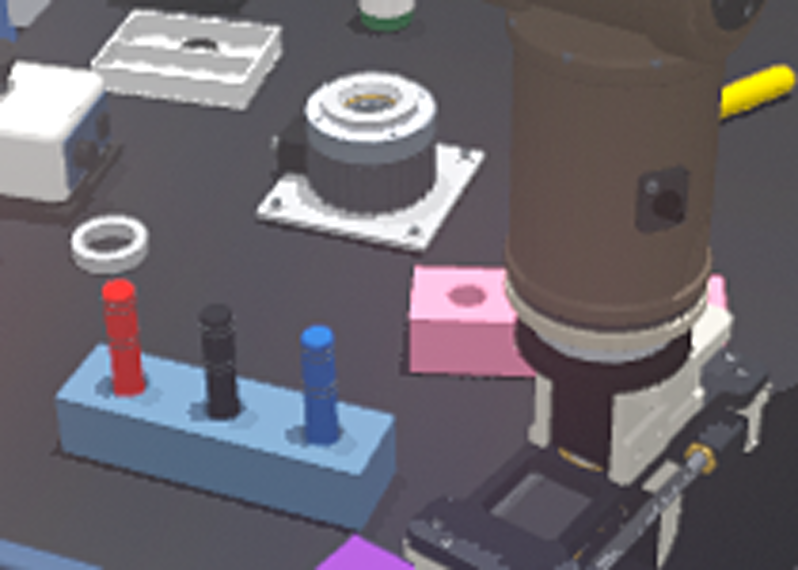

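```bash
python3 - <<'E'
from h import *
T=cam("top");S=cam("side")
tz=lambda p:(p[0]/3.8+195-.4,p[1]/3.8+140-.4)
sz=lambda p:(p[0]/3.8+230-.4,p[1]/3.8+160-.4)
print("drift top",tri(T,tz((90,261)),S,sz((317,338))), plane(T,tz((90,261)),132))
rk=[plane(T,tz(p),50)[:2] for p in((115,42),(193,52),(150,331),(66,322))]
print(np.round(rk,1)); print([np.linalg.norm(rk[i]-rk[(i+1)%4]).round(1) for i in range(4)],np.mean(rk,0))
d=(rk[0]+rk[1]-rk[2]-rk[3])/2;d/=np.linalg.norm(d);c=np.mean(rk,0);print("d",d)
for k in(-74,0,74):print("hole",k,c+k*d,proj(T,[*(c+k*d),50]))
pl=[plane(T,tz(p),10)[:2] for p in((491,112),(668,134),(650,311),(470,288))]
print(np.round(pl,1),[np.linalg.norm(pl[i]-pl[(i+1)%4]).round(1) for i in range(4)],np.mean(pl,0))
print("cup bore",tri(T,tz((579,193)),S,sz((371,97))),plane(T,tz((579,193)),94))
for n,P in (("rack",(c[0],c[1],50)),("red",tri(T,tz((124,67)),S,sz((119,290)))),("blk",tri(T,tz((105,160)),S,sz((216,316))))):print(n,P)
E
```

```text
drift top (array([465.38825708, 284.25433141, 129.87496789]), np.float64(2.1553472445087154)) [466.14821947 283.97153487 132.        ]
[[658.8 295.4]
 [651.9 231.7]
 [423.5 253.6]
 [429.3 319.8]]
[np.float64(64.1), np.float64(229.4), np.float64(66.4), np.float64(230.8)] [540.89840992 275.11131282]
d [ 0.99494224 -0.10044867]
hole -74 [467.27268401 282.54451432] [225.24489471 212.01268415]
hole 0 [540.89840992 275.11131282] [229.18054649 188.09700744]
hole 74 [614.52413583 267.67811133] [233.02803309 164.71708182]
[[ 617.7  -13.2]
 [ 602.2 -162.4]
 [ 452.3 -146.7]
 [ 468.2    1.7]] [np.float64(150.0), np.float64(150.7), np.float64(149.2), np.float64(150.2)] [535.11310732 -80.16339954]
cup bore (array([531.57968105, -79.75366923,  95.85875379]), np.float64(1.9707265838992354)) [532.94519197 -79.7734653   94.        ]
rack (np.float64(540.8984099171408), np.float64(275.1113128216188), 50)
red (array([612.70345993, 267.65283005, 131.03011163]), np.float64(3.9585949504523708))
blk (array([539.98952152, 277.55988159, 129.77185312]), np.float64(5.76306866127428))
```

```bash
python3 -m inch '[[[91,4,-20,-12,-0.02],[91,8,-50,-28,-0.04],[91,12,-80,-46,-0.07],[91,16,-110,-63,-0.1],[91,20,-140,-80,-0.13],[91,25,-170,-97,-0.16],[91,30,-200,-114,-0.19],[91,36,-230,-132,-0.22],[91,42,-260,-149,-0.25],[91,48,-285,-163,-0.27],[91,53,-305,-175,-0.288],[91,57,-317,-181,-0.288],[91,60,-324,-185,-0.288],[91,60,-324,-185,-0.288],[91,60,-324,-185,-0.288]]]'
python3 - <<'E'
from h import *
s=env.observe();print(s["t"],s["ee_pos"],np.round(s["tool_rot"],3),s["wrist_force"])
W=cam("wrist");cv2.imwrite("pics/w1.png",W[0][:,:,::-1]);T=cam("top");cv2.imwrite("pics/t1.png",T[0][:,:,::-1])
print(proj(W,[466,283.5,132]))
E
```

```text
t: 1.65
ee_pos: [466.2, 284.8, 191.7]
tool_rot: [[-0.0, -0.995, 0.101], [0.0, 0.101, 0.995], [-1.0, 0.0, 0.0]]
wrist_force: [0.6, 1.0, -0.7]
grip_width: 90.8
1.65 [466.23446242 284.76489542 191.65141308] [[-0.    -0.995  0.101]
 [ 0.     0.101  0.995]
 [-1.     0.     0.   ]] [ 0.59711189  1.00054717 -0.67179133]
[317.87857121 226.18526374]
```

View pics/w1.png

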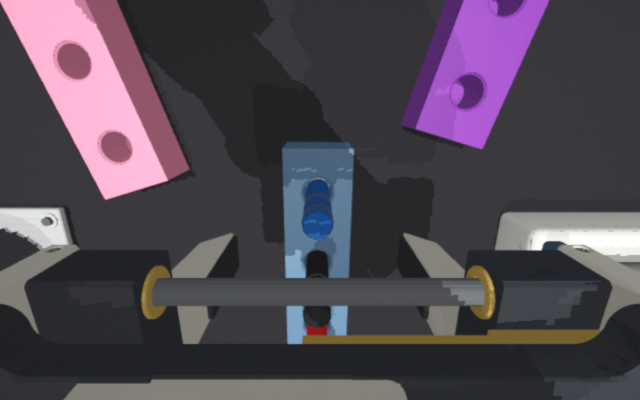

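The blue handle's top is at (317,226), just where the estimate projects, so I descend and grip.

```bash
python3 -m inch '[[[91,8,0,-0.5,0],[91,20,0,-1,0],[91,32,0,-1,0],[91,44,0,-1,0],[91,56,0,-1,0],[91,66,0,-1,0],[91,73,0,-1,0],[91,75,0,-1,0],[60,75,0,-1,0],[30,75,0,-1,0],[10,75,0,-1,0],[10,75,0,-1,0],[10,75,0,-1,0],[10,75,0,-1,0],[10,75,0,-1,0],[10,75,0,-1,0]]]' 45
python3 - <<'E'
from h import *
S=cam("side");cv2.imwrite("pics/s2.png",S[0][160:320,200:440,::-1])
E
```

```text
t: 3.08
ee_pos: [465.7, 284.8, 117.0]
tool_rot: [[-0.0, -0.995, 0.099], [0.001, 0.099, 0.995], [-1.0, 0.0, 0.001]]
wrist_force: [-0.1, 1.0, -0.5]
grip_width: 42.3
```

View pics/s2.png

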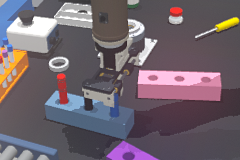

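```bash
python3 -m inch '[[[5,0,0,0,0],[5,0,0,0,0],[5,0,0,0,0],[5,0,0,0,0],[5,0,0,0,0],[5,0,0,0,0]]]' 45; python3 -m inch '[[[5,-4,0,0,0],[5,-14,0,0,0],[5,-28,0,0,0],[5,-46,0,0,0],[5,-66,0,0,0],[5,-86,0,0,0],[5,-106,0,0,0],[5,-120,0,0,0],[5,-120,0,0,0]]]' 
python3 - <<'E'
from h import *
S=cam("side");cv2.imwrite("pics/s3.png",cv2.resize(S[0][120:320,220:460,::-1],None,fx=3,fy=3))
W=cam("wrist");cv2.imwrite("pics/w3.png",W[0][:,:,::-1])
E
```

```text
t: 3.63
ee_pos: [465.7, 284.8, 117.0]
tool_rot: [[-0.0, -0.995, 0.099], [0.001, 0.099, 0.995], [-1.0, 0.0, 0.001]]
wrist_force: [-0.3, 0.8, 0.6]
grip_width: 20.9
t: 4.38
ee_pos: [467.0, 285.5, 240.8]
tool_rot: [[0.004, -0.995, 0.099], [0.004, 0.099, 0.995], [-1.0, -0.004, 0.005]]
wrist_force: [1.0, -0.5, -1.3]
grip_width: 21.3
```

View pics/s3.png

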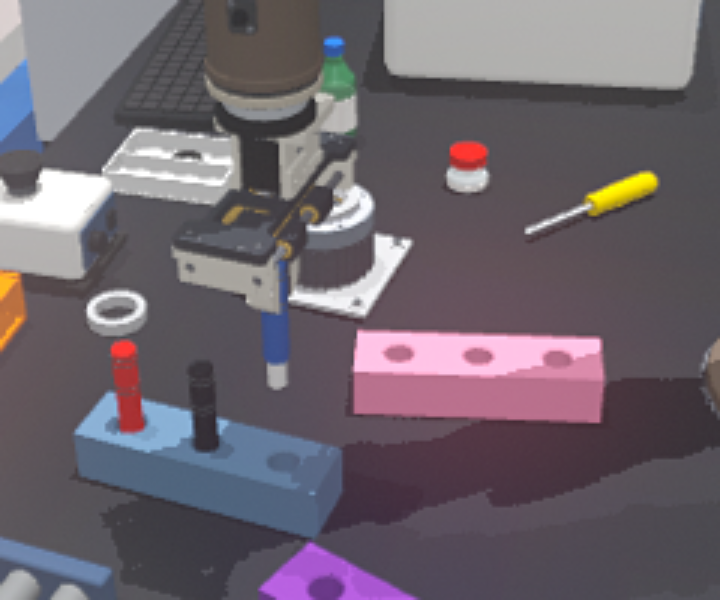

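View pics/w3.png

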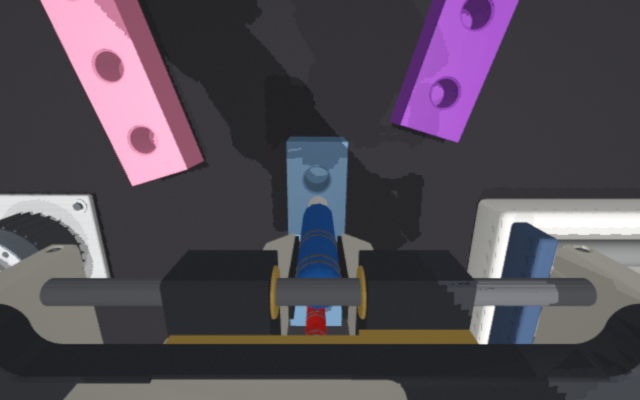

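The drift is held upright and the other tools are undisturbed. The foot is about 107 mm below the TCP. Next I move beside the cup for a wrist view.

```bash
python3 -m inch '[[[5,-5,-5,-12,0],[5,-10,-15,-34,0],[5,-15,-28,-62,0],[5,-20,-42,-92,0],[5,-20,-56,-122,0],[5,-20,-70,-152,0],[5,-20,-84,-182,0],[5,-20,-98,-212,0],[5,-20,-112,-242,0],[5,-20,-126,-272,0],[5,-20,-138,-300,0],[5,-20,-148,-324,0],[5,-20,-155,-342,0],[5,-20,-159,-350,0],[5,-20,-159,-351,0],[5,-20,-159,-351,0],[5,-20,-159,-351,0]]]'
python3 - <<'E'
from h import *
W=cam("wrist");cv2.imwrite("pics/w4.png",W[0][:,:,::-1]);np.savez("w4.npz",im=W[0],K=W[1],R=W[2],t=W[3])
print(proj(W,[533,-80,94]),env.observe()["wrist_force"])
c=proj(W,[533,-80,94]).astype(int);a=W[0][max(0,c[1]-75):c[1]+75,c[0]-100:c[0]+100,::-1]
cv2.imwrite("pics/w4z.png",cv2.resize(a,None,fx=4,fy=4,interpolation=cv2.INTER_CUBIC));print(c)
E
```

```text
t: 5.9
ee_pos: [588.9, -78.6, 256.6]
tool_rot: [[-0.0, -0.995, 0.097], [0.002, 0.097, 0.995], [-1.0, 0.0, 0.002]]
wrist_force: [0.4, 0.7, -1.6]
grip_width: 21.2
[311.60572664 130.36105531] [ 0.1210749  -0.05212371 -0.40505946]
[311 130]
```

View pics/w4.png

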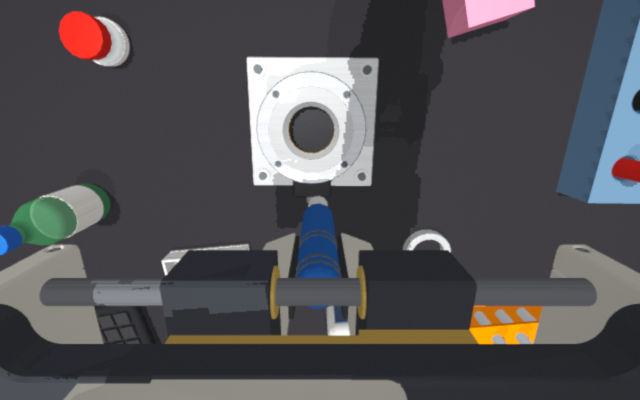

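View pics/w4z.png

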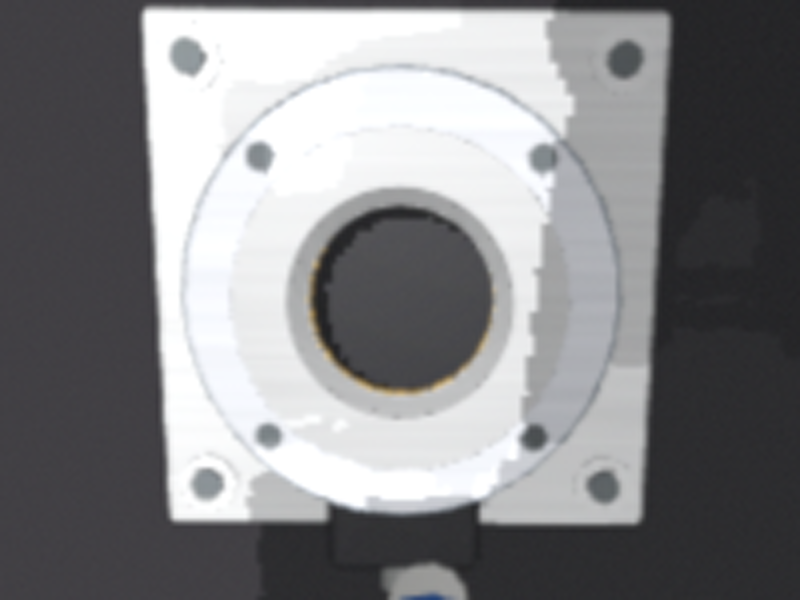

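```bash
python3 - <<'E'
from h import *
d=np.load("w4.npz");W=(d["im"],d["K"],d["R"],d["t"])
f=lambda p:(p[0]/4+211-.375,p[1]/4+55-.375)
for nm,z,pts in(("housing",85,((183,296),(620,296),(401,66),(401,515))),("hole",95,((287,302),(514,302),(400,187),(400,418))),("flange",95,((230,298),(570,298),(400,125),(400,472)))):
    P=np.array([plane(W,f(p),z)[:2] for p in pts]);x=[P[2:,0].mean(),P[:2,1].mean()]
    print(nm,np.round(x,1),np.linalg.norm(P[0]-P[1]).round(1),np.linalg.norm(P[2]-P[3]).round(1))
E
```

```text
housing [533.5 -80.6] 106.4 106.9
hole [533.5 -80.8] 53.5 53.4
flange [533.4 -80.8] 80.1 80.1
```

```bash
python3 -m inch '[[[5,4,5,-1,0],[5,12,14,-3,0],[5,22,22,-4,0],[5,32,24,-4.5,0],[5,40,24,-4.5,0],[5,45,24,-4.5,0],[5,46,24,-4.5,0],[5,46,24,-4.5,0],[5,46,24,-4.5,0]]]'; python3 -m inch '[[[5,0.6,0,0,0],[5,1.2,0,0,0],[5,1.8,0,0,0],[5,2.4,0,0,0],[5,3,0,0,0]]]'
python3 - <<'E'
from h import *
S=cam("side");cv2.imwrite("pics/s5.png",cv2.resize(S[0][120:260,250:410,::-1],None,fx=4,fy=4,interpolation=cv2.INTER_CUBIC));print(env.observe()["ee_pos"])
E
```

```text
t: 6.7
ee_pos: [565.1, -80.4, 211.0]
tool_rot: [[0.001, -0.995, 0.096], [0.002, 0.096, 0.995], [-1.0, -0.0, 0.002]]
wrist_force: [0.9, -1.4, -1.7]
grip_width: 21.5
t: 7.12
ee_pos: [565.2, -80.3, 208.0]
tool_rot: [[0.001, -0.995, 0.096], [0.002, 0.096, 0.995], [-1.0, -0.001, 0.002]]
wrist_force: [0.5, -0.2, -0.5]
grip_width: 21.4
[565.11121257 -80.3403898  207.85257253]
```

View pics/s5.png

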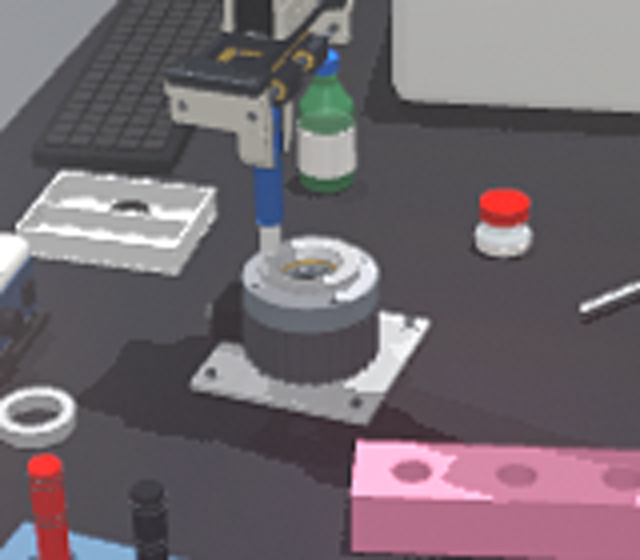

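The foot is just above the +x part of the flange. I'm probing down in small steps.

```bash
for i in 1; do python3 -m inch '[[[5,0.5,0,0,0],[5,1,0,0,0],[5,1.5,0,0,0],[5,2,0,0,0]]]' | egrep 'ee_pos|force'; done; python3 -m inch '[[[5,0.5,0,0,0],[5,1,0,0,0],[5,1.5,0,0,0]]]' | egrep 'ee_pos|force'
```

```text
ee_pos: [565.1, -80.3, 205.8]
wrist_force: [0.2, 0.3, -0.8]
ee_pos: [565.1, -80.3, 204.2]
wrist_force: [-0.8, -0.5, -1.6]
```

```bash
python3 -m inch '[[[5,0.5,0,0,0],[5,1,0,0,0],[5,1.5,0,0,0]]]' | egrep 'ee_pos|force'
```

```text
ee_pos: [565.1, -80.3, 202.7]
wrist_force: [0.1, 0.7, -1.4]
```

```bash
python3 -m inch '[[[5,0.5,0,0,0],[5,1,0,0,0],[5,1.5,0,0,0]]]' | egrep 'ee_pos|force'
```

```text
ee_pos: [565.2, -80.3, 201.2]
wrist_force: [-0.1, 0.1, 2.3]
```

```bash
python3 -m inch '[[[5,0.3,0,0,0],[5,0.5,0,0,0]]]' | egrep 'ee_pos|force'
```

```text
ee_pos: [565.3, -80.4, 201.1]
wrist_force: [-0.7, 0.1, 3.9]
```

```bash
python3 -m inch '[[[5,-4,0,0,0],[5,-8,5,-0.5,0],[5,-9,17,-1.7,0],[5,-9,32,-3.2,0],[5,-9,47,-4.7,0],[5,-9,58,-5.8,0],[5,-8.5,62.4,-6.3,0],[5,-7.5,62.4,-6.3,0],[5,-6.5,62.4,-6.3,0],[5,-6,62.4,-6.3,0]]]' | egrep 'ee_pos|force'; python3 -m inch '[[[5,0.5,0,0,0],[5,1,0,0,0],[5,1.5,0,0,0]]]' | egrep 'ee_pos|force'
```

```text
ee_pos: [503.4, -80.6, 207.0]
wrist_force: [-0.2, 0.1, -1.9]
ee_pos: [503.8, -80.5, 205.3]
wrist_force: [0.2, -0.5, -0.7]
```

```bash
python3 -m inch '[[[5,0.5,0,0,0],[5,1,0,0,0],[5,1,0,0,0]]]' | egrep 'ee_pos|force'
```

```text
ee_pos: [503.7, -80.5, 204.1]
wrist_force: [-0.1, -0.2, -2.2]
```

```bash
python3 -m inch '[[[5,0.5,0,0,0],[5,1,0,0,0],[5,1,0,0,0]]]' | egrep 'ee_pos|force'
```

```text
ee_pos: [503.7, -80.5, 203.0]
wrist_force: [0.9, 0.8, -2.1]
```

```bash
python3 -m inch '[[[5,0.5,0.4,0,0],[5,1,0.8,0,0],[5,1.2,0.8,0,0]]]' | egrep 'ee_pos|force'
```

```text
ee_pos: [503.5, -80.5, 202.4]
wrist_force: [-0.5, -0.4, 4.4]
```

```bash
python3 -m inch '[[[5,0.4,0,0,0],[5,0.8,0,0,0]]]' | egrep 'ee_pos|force'
```

```text
ee_pos: [503.7, -80.5, 202.1]
wrist_force: [-1.6, -0.2, 8.6]
```

```bash
python3 -m inch '[[[5,-4,0,0,0],[5,-7,-3,-3,0],[5,-7,-13,-11,0],[5,-7,-24,-20,0],[5,-7,-31,-26,0],[5,-6,-32.7,-28.2,0],[5,-4.5,-32.7,-28.2,0],[5,-3.5,-32.7,-28.2,0],[5,-3.5,-32.7,-28.2,0]]]' | egrep 'ee_pos|force'
```

```text
ee_pos: [532.9, -111.3, 205.1]
wrist_force: [-0.8, -0.0, -1.1]
```

```bash
python3 -m inch '[[[5,0.5,0,0,0],[5,1,0,0,0],[5,1,0,0,0]]]' | egrep 'ee_pos|force'
```

```text
ee_pos: [532.7, -110.9, 204.0]
wrist_force: [-0.8, -0.6, -1.1]
```

```bash
python3 -m inch '[[[5,0.5,0,0,0],[5,1,0,0,0],[5,1,0,0,0]]]' | egrep 'ee_pos|force'
```

```text
ee_pos: [532.6, -110.8, 203.0]
wrist_force: [-0.8, 0.3, -0.9]
```

```bash
python3 -m inch '[[[5,0.5,-0.5,0,0],[5,0.8,-0.8,0,0],[5,0.8,-0.8,0,0]]]' | egrep 'ee_pos|force'
```

```text
ee_pos: [533.5, -110.9, 202.1]
wrist_force: [0.5, -1.0, -2.1]
```

```bash
python3 -m inch '[[[5,0.5,0,0,0],[5,0.8,0,0,0],[5,0.8,0,0,0]]]' | egrep 'ee_pos|force'
```

```text
ee_pos: [533.7, -110.9, 201.5]
wrist_force: [0.8, -0.4, 1.1]
```

```bash
python3 -m inch '[[[5,0.5,0,0,0],[5,0.6,0,0,0],[5,0.6,0,0,0]]]' | egrep 'ee_pos|force'
```

```text
ee_pos: [533.8, -110.9, 201.2]
wrist_force: [-1.5, -0.1, 4.8]
```

Contact heights (TCP z): +x 201.4, −x 202.7, −y 201.5. The cup therefore leans about 0.03 rad with the high side toward (−x,+y), and its origin is about 5 mm up. I'll press the high side first.

```bash
python3 -m inch '[[[5,-4,0,0,0],[5,-7,3,5,0],[5,-7,10,17,0],[5,-7,18,31,0],[5,-7,25,42,0],[5,-6,28.3,48.2,0],[5,-4,28.3,48.2,0],[5,-3,28.3,48.2,0],[5,-3,28.3,48.2,0]]]' | egrep 'ee_pos|force'
```

```text
ee_pos: [510.3, -61.0, 204.1]
wrist_force: [-0.3, -0.4, -1.3]
```

```bash
python3 -m inch '[[[5,0.5,0,0,0],[5,1,0,0,0],[5,1.4,0,0,0],[5,1.4,0,0,0]]]' | egrep 'ee_pos|force'
```

```text
ee_pos: [510.6, -61.6, 202.8]
wrist_force: [-0.0, -0.6, 0.0]
```

```bash
python3 -m inch '[[[5,0.3,0,0,0],[5,0.6,0,0,0],[5,0.9,0,0,0],[5,1.2,0,0,0]]]' | egrep 'ee_pos|force'
```

```text
ee_pos: [511.0, -61.7, 202.2]
wrist_force: [-1.6, -0.7, 9.2]
```

```bash
python3 -m inch '[[[5,0.6,0.5,0.5,0],[5,0.9,0.5,0.5,0],[5,1.2,0.5,0.5,0],[5,1.5,0.5,0.5,0]]]' | egrep 'ee_pos|force'
```

```text
ee_pos: [510.9, -61.5, 201.7]
wrist_force: [-2.6, -0.5, 9.5]
```

```bash
python3 -m inch '[[[5,0.6,0,0,0],[5,0.9,0,0,0],[5,1.2,0,0,0],[5,1.5,0,0,0]]]' | egrep 'ee_pos|force'
```

```text
ee_pos: [511.0, -61.7, 201.0]
wrist_force: [-3.9, 0.5, 11.2]
```

```bash
python3 -m inch '[[[5,0.9,0,0,0],[5,1.3,0,0,0],[5,1.7,0,0,0],[5,2.0,0,0,0]]]' | egrep 'ee_pos|force|rot' -A2
```

```text
ee_pos: [510.8, -61.7, 199.8]
tool_rot: [[0.006, -0.995, 0.097], [0.002, 0.097, 0.995], [-1.0, -0.006, 0.003]]
wrist_force: [-3.8, -0.2, 11.8]
grip_width: 21.4
```

```bash
python3 -m inch '[[[5,-4,0,0,0],[5,-7,-2,1,0],[5,-8,-8,0,0],[5,-8,-18,-10,0],[5,-8,-28,-22,0],[5,-8,-39,-33,0],[5,-7,-46,-42,0],[5,-5,-48.5,-44,0],[5,-3.5,-48.5,-44,0],[5,-3.5,-48.5,-44,0]]]' | egrep 'ee_pos|force'; python3 - <<'E'
from h import *
S=cam("side");cv2.imwrite("pics/s6.png",cv2.resize(S[0][120:260,250:410,::-1],None,fx=4,fy=4,interpolation=cv2.INTER_CUBIC))
W=cam("wrist");cv2.imwrite("pics/w6.png",W[0][:,:,::-1])
E
```

```text
ee_pos: [554.3, -109.9, 202.7]
wrist_force: [-0.5, -0.2, -2.0]
```

View pics/s6.png

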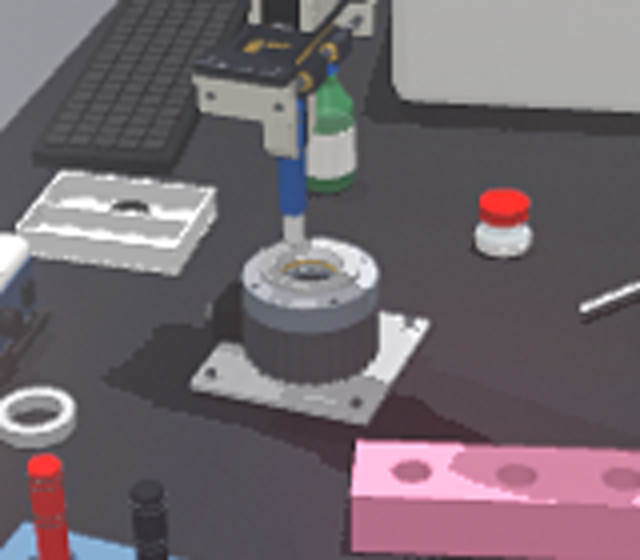

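View pics/w6.png

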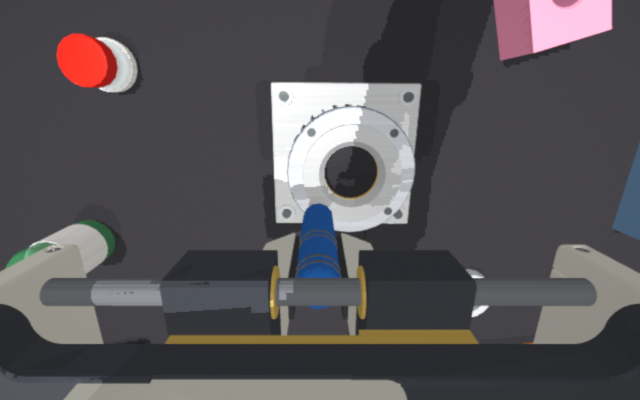

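The foot is over the flange at (+x,−y) but about 36 mm out, so I shift it inward before pressing.

```bash
python3 -m inch '[[[5,-1.2,0,1,0],[5,-1.2,-0.3,4,0],[5,-1.2,-0.5,7,0],[5,-0.8,-0.5,7,0],[5,0,-0.5,7,0]]]' | egrep 'ee_pos|force'
```

```text
ee_pos: [555.6, -101.9, 203.4]
wrist_force: [0.6, -0.4, -0.2]
```

```bash
python3 -m inch '[[[5,0.4,0,0,0],[5,0.8,0,0,0],[5,1,0,0,0]]]' | egrep 'ee_pos|force'
```

```text
ee_pos: [555.6, -102.0, 202.3]
wrist_force: [0.0, 0.3, -1.7]
```

```bash
python3 -m inch '[[[5,0.4,0,0,0],[5,0.8,0,0,0],[5,1,0,0,0]]]' | egrep 'ee_pos|force'
```

```text
ee_pos: [555.8, -102.1, 201.6]
wrist_force: [-0.1, 0.6, 3.3]
```

```bash
python3 -m inch '[[[5,0.5,0,0,0],[5,0.8,0,0,0],[5,1.1,0,0,0],[5,1.4,0,0,0]]]' | egrep 'ee_pos|force'
```

```text
ee_pos: [556.1, -102.1, 201.0]
wrist_force: [-1.3, 1.8, 9.6]
```

```bash
python3 -m inch '[[[5,0.8,0,0,0],[5,1.1,0,0,0],[5,1.4,0,0,0],[5,1.7,0,0,0],[5,2,0,0,0]]]' | egrep 'ee_pos|force'
```

```text
ee_pos: [556.5, -102.2, 200.0]
wrist_force: [-2.8, 1.0, 9.3]
```

```bash
python3 -m inch '[[[5,0.9,0,0,0],[5,1.2,0,0,0],[5,1.5,0,0,0],[5,1.8,0,0,0],[5,2.1,0,0,0]]]' | egrep 'ee_pos|force'
```

```text
ee_pos: [556.7, -102.2, 198.8]
wrist_force: [-2.5, 0.7, 11.1]
```

```bash
python3 -m inch '[[[5,0.8,0,0,0],[5,1,0,0,0],[5,1.2,0,0,0]]]' | egrep 'ee_pos|force'
```

```text
ee_pos: [556.8, -102.3, 198.5]
wrist_force: [-4.2, -0.1, 10.3]
```

```bash
python3 -m inch '[[[5,-4,0,0,0],[5,-7.5,4,3,0],[5,-7.5,14,10,0],[5,-7.5,26,19,0],[5,-7.5,38,28,0],[5,-7.5,47,35,0],[5,-6,50.4,37.4,0],[5,-4,50.4,37.4,0],[5,-4,50.4,37.4,0]]]' | egrep 'ee_pos|force'
```

```text
ee_pos: [510.4, -60.4, 201.9]
wrist_force: [-0.2, -1.2, -1.1]
```

```bash
python3 -m inch '[[[5,0.4,0,0,0],[5,0.8,0,0,0],[5,1.1,0,0,0],[5,1.1,0,0,0]]]' | egrep 'ee_pos|force'
```

```text
ee_pos: [510.9, -60.9, 201.1]
wrist_force: [-0.6, -0.6, 2.5]
```

```bash
python3 -m inch '[[[5,0.4,0,0,0],[5,0.8,0,0,0],[5,1.1,0,0,0]]]' | egrep 'ee_pos|force'
```

```text
ee_pos: [511.4, -61.0, 200.7]
wrist_force: [-2.3, 0.2, 11.2]
```

```bash
python3 -m inch '[[[5,0.9,0,0,0],[5,1.2,0,0,0],[5,1.5,0,0,0],[5,1.8,0,0,0],[5,2.1,0,0,0],[5,2.4,0,0,0]]]' | egrep 'ee_pos|force'
```

```text
ee_pos: [511.3, -61.0, 199.0]
wrist_force: [-3.7, 0.6, 11.8]
```

```bash
python3 -m inch '[[[5,0.9,0,0,0],[5,1.2,0,0,0],[5,1.5,0,0,0],[5,1.8,0,0,0],[5,2.1,0,0,0]]]' | egrep 'ee_pos|force'
```

```text
ee_pos: [511.1, -61.1, 197.6]
wrist_force: [-5.0, 1.1, 12.0]
```

```bash
python3 -m inch '[[[5,-4,0,0,0],[5,-7.5,-4,-3,0],[5,-7.5,-14,-10,0],[5,-7.5,-26,-19,0],[5,-7.5,-38,-28,0],[5,-7.5,-46,-34,0],[5,-6,-49.1,-35.8,0],[5,-3.5,-49.1,-35.8,0],[5,-3.5,-49.1,-35.8,0]]]' | egrep 'ee_pos|force'
```

```text
ee_pos: [555.9, -101.2, 200.5]
wrist_force: [0.3, 0.3, -1.3]
```

```bash
python3 -m inch '[[[5,0.4,0,0,0],[5,0.8,0,0,0],[5,0.8,0,0,0]]]' | egrep 'ee_pos|force'
```

```text
ee_pos: [555.8, -100.8, 200.0]
wrist_force: [0.0, -1.1, 0.4]
```

```bash
python3 -m inch '[[[5,0.4,0,0,0],[5,0.8,0,0,0],[5,1.1,0,0,0]]]' | egrep 'ee_pos|force'
```

```text
ee_pos: [556.0, -100.7, 199.5]
wrist_force: [-1.8, -0.7, 8.7]
```

```bash
python3 -m inch '[[[5,0.9,0,0,0],[5,1.2,0,0,0],[5,1.5,0,0,0],[5,1.8,0,0,0],[5,2.1,0,0,0]]]' | egrep 'ee_pos|force'
```

```text
ee_pos: [556.3, -100.8, 198.4]
wrist_force: [-2.4, -0.5, 9.2]
```

```bash
python3 -m inch '[[[5,0.8,0,0,0],[5,1.0,0,0,0],[5,1.3,0,0,0],[5,1.5,0,0,0]]]' | egrep 'ee_pos|force'
```

```text
ee_pos: [556.4, -100.8, 197.8]
wrist_force: [-2.0, -0.5, 9.8]
```

```bash
python3 -m inch '[[[5,0.6,0,0,0],[5,0.8,0,0,0],[5,1.0,0,0,0]]]' | egrep 'ee_pos|force'
```

```text
ee_pos: [556.5, -100.8, 197.6]
wrist_force: [-3.0, 0.1, 8.5]
```

```bash
python3 -m inch '[[[5,0.7,0,0,0],[5,1.0,0,0,0],[5,1.2,0,0,0]]]' | egrep 'ee_pos|force'
```

```text
ee_pos: [556.5, -100.9, 197.3]
wrist_force: [-2.4, 0.4, 9.5]
```

```bash
python3 -m inch '[[[5,0.7,0,0,0],[5,1.0,0,0,0],[5,1.2,0,0,0]]]' | egrep 'ee_pos|force'
```

```text
ee_pos: [556.5, -100.9, 196.9]
wrist_force: [-3.4, 0.2, 10.0]
```

```bash
python3 -m inch '[[[5,-4,0,0,0],[5,-7.5,4,3,0],[5,-7.5,14,10,0],[5,-7.5,26,19,0],[5,-7.5,38,28,0],[5,-7.5,46.5,34,0],[5,-6,50,36.1,0],[5,-3,50,36.1,0],[5,-3,50,36.1,0]]]' | egrep 'ee_pos|force'
```

```text
ee_pos: [510.3, -60.2, 199.1]
wrist_force: [0.2, -0.3, -0.8]
```

```bash
python3 -m inch '[[[5,0.4,0,0,0],[5,0.8,0,0,0],[5,0.8,0,0,0]]]' | egrep 'ee_pos|force'
```

```text
ee_pos: [510.9, -60.6, 198.6]
wrist_force: [-2.0, 0.8, 5.0]
```

```bash
python3 -m inch '[[[5,0.4,0,0,0],[5,0.8,0,0,0],[5,1.0,0,0,0]]]' | egrep '^t|ee_pos|force'
```

```text
t: 24.35
ee_pos: [511.4, -60.8, 198.3]
tool_rot: [[0.016, -0.995, 0.097], [0.005, 0.097, 0.995], [-1.0, -0.016, 0.006]]
wrist_force: [-3.6, 1.7, 11.8]
```

```bash
python3 -m inch '[[[5,0.7,0.4,0.2,0],[5,1.0,0.4,0.2,0],[5,1.3,0.4,0.2,0],[5,1.5,0.4,0.2,0]]]' | egrep 'ee_pos|force'
```

```text
ee_pos: [511.4, -60.7, 197.6]
wrist_force: [-4.0, 1.2, 11.8]
```

```bash
python3 -m inch '[[[5,0.7,0,0,0],[5,1.0,0,0,0],[5,1.2,0,0,0]]]' | egrep 'ee_pos|force'
```

```text
ee_pos: [511.4, -60.8, 197.2]
wrist_force: [-4.8, 1.9, 12.7]
```

```bash
python3 -m inch '[[[5,0.6,0,0,0],[5,0.8,0,0,0],[5,1,0,0,0]]]' | egrep 'ee_pos|force'
```

```text
ee_pos: [511.5, -60.9, 196.9]
wrist_force: [-5.1, 2.2, 12.9]
```

```bash
python3 -m inch '[[[5,0.6,0,0,0],[5,0.8,0,0,0],[5,1,0,0,0]]]' | egrep 'ee_pos|force'
```

```text
ee_pos: [511.6, -60.9, 196.8]
wrist_force: [-5.3, 2.0, 14.2]
```

```bash
python3 -m inch '[[[5,0.8,0,0,0],[5,1,0,0,0],[5,1.2,0,0,0]]]' | egrep 'ee_pos|force'
```

```text
ee_pos: [511.7, -61.0, 196.6]
wrist_force: [-5.9, 2.6, 16.1]
```

```bash
python3 -m inch '[[[5,0.8,0,0,0],[5,1,0,0,0],[5,1.2,0,0,0]]]' | egrep 'ee_pos|force'
```

```text
ee_pos: [511.9, -61.1, 196.5]
wrist_force: [-5.9, 2.2, 16.9]
```

This side now feels solid at about 196.5. I switch to the opposite side.

```bash
python3 -m inch '[[[5,-4,0,0,0],[5,-7.5,-4,-3,0],[5,-7.5,-14,-10,0],[5,-7.5,-26,-19,0],[5,-7.5,-38,-28,0],[5,-7.5,-45,-33,0],[5,-6,-47.7,-35.5,0],[5,-3,-47.7,-35.5,0],[5,-3,-47.7,-35.5,0]]]' | egrep 'ee_pos|force'
```

```text
ee_pos: [555.2, -101.1, 198.9]
wrist_force: [-1.0, -1.0, -1.9]
```

```bash
python3 -m inch '[[[5,0.4,0,0,0],[5,0.8,0,0,0],[5,0.8,0,0,0]]]' | egrep 'rot|ee_pos|force'
```

```text
ee_pos: [554.9, -100.6, 198.1]
tool_rot: [[0.014, -0.995, 0.1], [0.009, 0.1, 0.995], [-1.0, -0.014, 0.01]]
wrist_force: [-0.5, 0.4, -1.2]
```

```bash
python3 -m inch '[[[5,0.4,0,0,0],[5,0.8,0,0,0],[5,0.8,0,0,0]]]' | egrep '^t|ee_pos|force'
```

```text
t: 27.18
ee_pos: [555.0, -100.5, 197.7]
tool_rot: [[0.015, -0.995, 0.1], [0.009, 0.1, 0.995], [-1.0, -0.014, 0.01]]
wrist_force: [0.0, -0.7, 2.9]
```

```bash
python3 -m inch '[[[5,0.5,0,0,0],[5,0.9,0,0,0],[5,1.2,0,0,0],[5,1.4,0,0,0]]]' | egrep 'ee_pos|force'
```

```text
ee_pos: [555.4, -100.6, 197.2]
wrist_force: [-2.4, 0.4, 10.0]
```

```bash
python3 -m inch '[[[5,0.7,0,0,0],[5,0.9,0,0,0],[5,1.1,0,0,0],[5,1.1,0,0,0]]]' | egrep 'ee_pos|force'
```

```text
ee_pos: [555.5, -100.6, 196.8]
wrist_force: [-3.2, 0.7, 9.9]
```

```bash
python3 -m inch '[[[5,0.7,0,0,0],[5,0.9,0,0,0],[5,1.1,0,0,0],[5,1.1,0,0,0]]]' | egrep 'ee_pos|force'
```

```text
ee_pos: [555.7, -100.7, 196.7]
wrist_force: [-2.8, -0.2, 10.3]
```

```bash
python3 -m inch '[[[5,0.7,0,0,0],[5,0.9,0,0,0],[5,1.1,0,0,0],[5,1.1,0,0,0]]]' | egrep 'ee_pos|force'
```

```text
ee_pos: [555.7, -100.8, 196.6]
wrist_force: [-5.0, 1.2, 12.5]
```

```bash
python3 -m inch '[[[5,0.8,0,0,0],[5,1.1,0,0,0],[5,1.3,0,0,0],[5,1.3,0,0,0]]]' | egrep 'ee_pos|force'
```

```text
ee_pos: [555.8, -100.8, 196.5]
wrist_force: [-4.7, -0.4, 14.3]
```

```bash
python3 -m inch '[[[5,0.9,0,0,0],[5,1.2,0,0,0],[5,1.5,0,0,0],[5,1.5,0,0,0]]]' | egrep 'rot|ee_pos|force'
```

```text
ee_pos: [555.9, -100.8, 196.5]
tool_rot: [[0.02, -0.995, 0.1], [0.01, 0.101, 0.995], [-1.0, -0.019, 0.012]]
wrist_force: [-5.4, 0.0, 17.1]
```

Solid there as well. Now the perpendicular pair, (+x,+y) first.

```bash
python3 -m inch '[[[5,-3,0,0,0],[5,-6,1,4,0],[5,-6,3,16,0],[5,-6,5,28,0],[5,-6,7,37,0],[5,-5,7.6,41.8,0],[5,-3,7.6,41.8,0],[5,-2.5,7.6,41.8,0]]]' | egrep 'ee_pos|force'
```

```text
ee_pos: [552.3, -58.0, 198.8]
wrist_force: [-0.0, -0.6, -0.7]
```

```bash
python3 -m inch '[[[5,0.4,0,0,0],[5,0.8,0,0,0],[5,1.2,0,0,0],[5,1.2,0,0,0]]]' | egrep 'ee_pos|force'
```

```text
ee_pos: [552.3, -58.4, 197.5]
wrist_force: [0.2, 0.4, -0.9]
```

```bash
python3 -m inch '[[[5,0.4,0,0,0],[5,0.8,0,0,0],[5,0.8,0,0,0]]]' | egrep '^t|ee_pos|force'
```

```text
t: 30.43
ee_pos: [552.5, -58.6, 197.1]
tool_rot: [[0.02, -0.995, 0.1], [0.01, 0.1, 0.995], [-1.0, -0.019, 0.012]]
wrist_force: [-0.6, 0.2, 2.8]
```

```bash
python3 -m inch '[[[5,0.5,0,0,0],[5,0.8,0,0,0],[5,1.1,0,0,0],[5,1.1,0,0,0]]]' | egrep 'ee_pos|force'
```

```text
ee_pos: [552.9, -58.6, 196.8]
wrist_force: [-1.2, 0.7, 9.0]
```

```bash
python3 -m inch '[[[5,0.7,0,0,0],[5,1,0,0,0],[5,1.2,0,0,0],[5,1.2,0,0,0]]]' | egrep 'ee_pos|force'
```

```text
ee_pos: [553.1, -58.7, 196.6]
wrist_force: [-3.9, 0.5, 12.8]
```

```bash
python3 -m inch '[[[5,0.8,0,0,0],[5,1,0,0,0],[5,1.2,0,0,0],[5,1.2,0,0,0]]]' | egrep 'ee_pos|force'
```

```text
ee_pos: [553.3, -58.7, 196.6]
wrist_force: [-5.2, 0.7, 13.7]
```

```bash
python3 -m inch '[[[5,0.8,0,0,0],[5,1.1,0,0,0],[5,1.3,0,0,0],[5,1.3,0,0,0]]]' | egrep 'ee_pos|force'
```

```text
ee_pos: [553.3, -58.8, 196.5]
wrist_force: [-4.6, 0.4, 15.3]
```

```bash
python3 -m inch '[[[5,-3,0,0,0],[5,-6,3,-4,0],[5,-6,11,-15,0],[5,-6,20,-27,0],[5,-6,30,-39,0],[5,-6,36,-47,0],[5,-4,38,-50.3,0],[5,-2.2,38,-50.3,0],[5,-2.2,38,-50.3,0]]]' | egrep 'ee_pos|force'
```

```text
ee_pos: [510.2, -105.8, 197.3]
wrist_force: [-1.0, -1.9, 2.6]
```

```bash
python3 -m inch '[[[5,0.4,0,0,0],[5,0.8,0,0,0],[5,1,0,0,0],[5,1,0,0,0]]]' | egrep 'ee_pos|force'
```

```text
ee_pos: [510.9, -105.6, 196.9]
wrist_force: [-3.5, -1.9, 9.3]
```

```bash
python3 -m inch '[[[5,0.4,0,0,0],[5,0.8,0,0,0],[5,0.9,0,0,0]]]' | egrep '^t|ee_pos|force'
```

```text
t: 33.1
ee_pos: [511.3, -105.5, 196.7]
tool_rot: [[0.024, -0.995, 0.1], [0.009, 0.1, 0.995], [-1.0, -0.023, 0.012]]
wrist_force: [-6.0, -3.1, 12.1]
```

```bash
python3 -m inch '[[[5,0.8,0,0,0],[5,1.1,0,0,0],[5,1.3,0,0,0],[5,1.3,0,0,0]]]' | egrep 'ee_pos|force'
```

```text
ee_pos: [511.7, -105.5, 196.5]
wrist_force: [-6.7, -1.7, 17.6]
```

```bash
python3 -m inch '[[[5,1,0,0,0],[5,1.3,0,0,0],[5,1.5,0,0,0],[5,1.5,0,0,0]]]' | egrep 'ee_pos|force'
```

```text
ee_pos: [512.4, -105.5, 196.4]
wrist_force: [-6.8, -1.1, 18.5]
```

```bash
python3 -m inch '[[[5,1.1,0,0,0],[5,1.4,0,0,0],[5,1.5,0,0,0],[5,1.5,0,0,0]]]' | egrep 'ee_pos|force'
```

```text
ee_pos: [513.0, -105.5, 196.3]
wrist_force: [-7.3, -2.1, 18.3]
```

```bash
python3 -m inch '[[[5,-3,0,0,0],[5,-6,1,4,0],[5,-6,3,16,0],[5,-6,5,28,0],[5,-6,8,38,0],[5,-4.5,8.9,43.3,0],[5,-2.5,8.9,43.3,0],[5,-1.5,8.9,43.3,0],[5,-1.5,8.9,43.3,0]]]' | egrep 'rot|ee_pos|force'
```

```text
ee_pos: [508.3, -62.1, 197.7]
tool_rot: [[0.027, -0.995, 0.099], [0.008, 0.099, 0.995], [-1.0, -0.026, 0.011]]
wrist_force: [0.2, 0.3, -0.6]
```

```bash
python3 -m inch '[[[5,0.4,0,0,0],[5,0.8,0,0,0],[5,0.8,0,0,0]]]' | egrep 'ee_pos|force'
```

```text
ee_pos: [508.5, -62.6, 197.1]
wrist_force: [-0.8, -0.0, 1.8]
```

```bash
python3 -m inch '[[[5,0.4,0,0,0],[5,0.7,0,0,0],[5,0.9,0,0,0],[5,0.9,0,0,0]]]' | egrep 'ee_pos|force'
```

```text
ee_pos: [508.8, -62.7, 196.8]
wrist_force: [-1.1, 0.1, 7.0]
```

```bash
python3 -m inch '[[[5,0.7,0,0,0],[5,1,0,0,0],[5,1.2,0,0,0],[5,1.2,0,0,0]]]' | egrep 'ee_pos|force'
```

```text
ee_pos: [509.0, -62.7, 196.5]
wrist_force: [-3.7, 0.8, 10.8]
```

```bash
python3 -m inch '[[[5,0.9,0,0,0],[5,1.2,0,0,0],[5,1.4,0,0,0],[5,1.4,0,0,0]]]' | egrep 'ee_pos|force'
```

```text
ee_pos: [509.3, -62.8, 196.4]
wrist_force: [-4.7, 1.2, 15.8]
```

```bash
python3 -m inch '[[[5,1,0,0,0],[5,1.3,0,0,0],[5,1.5,0,0,0],[5,1.6,0,0,0],[5,1.6,0,0,0]]]' | egrep 'ee_pos|force'
```

```text
ee_pos: [509.5, -62.9, 196.3]
wrist_force: [-6.3, 0.7, 19.9]
```

```bash
python3 -m inch '[[[5,-3,0,0,0],[5,-6,-4,-3,0],[5,-6,-14,-10,0],[5,-6,-26,-18,0],[5,-6,-38,-27,0],[5,-6,-46,-32,0],[5,-4,-48.1,-34,0],[5,-2,-48.1,-34,0],[5,-1.5,-48.1,-34,0]]]' | egrep '^t:|ee_pos|force'
```

```text
t: 37.27
ee_pos: [553.3, -101.4, 197.9]
wrist_force: [-0.1, 0.4, -2.7]
```

```bash
python3 -m inch '[[[5,0.4,0,0,0],[5,0.6,0,0,0],[5,0.6,0,0,0]]]' | egrep 'ee_pos|force'
```

```text
ee_pos: [553.0, -100.9, 197.3]
wrist_force: [0.3, -0.3, -1.9]
```

```bash
python3 -m inch '[[[5,0.4,0,0,0],[5,0.7,0,0,0],[5,0.9,0,0,0],[5,0.9,0,0,0]]]' | egrep 'ee_pos|force'
```

```text
ee_pos: [553.2, -100.8, 196.8]
wrist_force: [-0.8, 0.6, 3.1]
```

```bash
python3 -m inch '[[[5,0.7,0,0,0],[5,1,0,0,0],[5,1.2,0,0,0],[5,1.2,0,0,0]]]' | egrep 'ee_pos|force'
```

```text
ee_pos: [553.5, -100.9, 196.5]
wrist_force: [-2.2, -0.6, 10.0]
```

```bash
python3 -m inch '[[[5,0.9,0,0,0],[5,1.2,0,0,0],[5,1.4,0,0,0],[5,1.4,0,0,0]]]' | egrep 'ee_pos|force'
```

```text
ee_pos: [553.8, -101.0, 196.4]
wrist_force: [-4.6, -0.1, 14.2]
```

```bash
python3 -m inch '[[[5,1,0,0,0],[5,1.3,0,0,0],[5,1.6,0,0,0],[5,1.7,0,0,0],[5,1.7,0,0,0],[5,1.7,0,0,0],[5,1.7,0,0,0],[5,1.7,0,0,0]]]' | egrep 'rot|ee_pos|force'
```

```text
ee_pos: [554.0, -101.0, 196.3]
tool_rot: [[0.033, -0.994, 0.1], [0.01, 0.1, 0.995], [-0.999, -0.032, 0.014]]
wrist_force: [-5.5, 0.1, 17.7]
```

```bash
python3 -m inch '[[[5,1.2,0,0,0],[5,1.5,0,0,0],[5,1.7,0,0,0],[5,1.8,0,0,0],[5,1.8,0,0,0],[5,1.8,0,0,0],[5,1.8,0,0,0]]]' | egrep 'rot|ee_pos|force'
```

```text
ee_pos: [554.2, -101.1, 196.3]
tool_rot: [[0.034, -0.994, 0.1], [0.011, 0.101, 0.995], [-0.999, -0.033, 0.014]]
wrist_force: [-7.2, 0.8, 21.1]
```

```bash
python3 -m inch '[[[5,-3,0,0,0],[5,-10,0,0,0],[5,-22,-5,2,0],[5,-36,-14,4,0],[5,-48,-24,4,0],[5,-58,-34,4,0],[5,-63,-42,4,0],[5,-65,-45,4,0],[5,-65,-45,4,0],[5,-65,-45,4,0]]]' | egrep '^t:|ee_pos|force'; python3 - <<'E'
from h import *
W=cam("wrist");np.savez("w7.npz",im=W[0],K=W[1],R=W[2],t=W[3]);cv2.imwrite("pics/w7.png",W[0][:,:,::-1])
S=cam("side");cv2.imwrite("pics/s7.png",cv2.resize(S[0][100:250,230:430,::-1],None,fx=4,fy=4,interpolation=cv2.INTER_CUBIC))
T=cam("top");cv2.imwrite("pics/t7.png",cv2.resize(T[0][130:240,290:480,::-1],None,fx=4,fy=4,interpolation=cv2.INTER_CUBIC))
E
```

```text
t: 40.6
ee_pos: [596.5, -102.3, 262.2]
wrist_force: [-0.0, 0.9, -2.4]
```

View pics/w7.png

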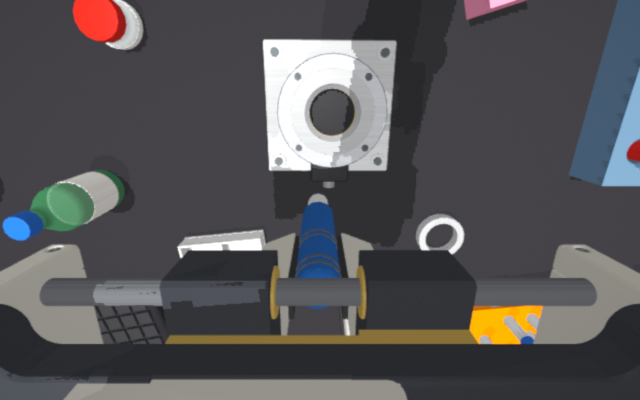

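View pics/s7.png

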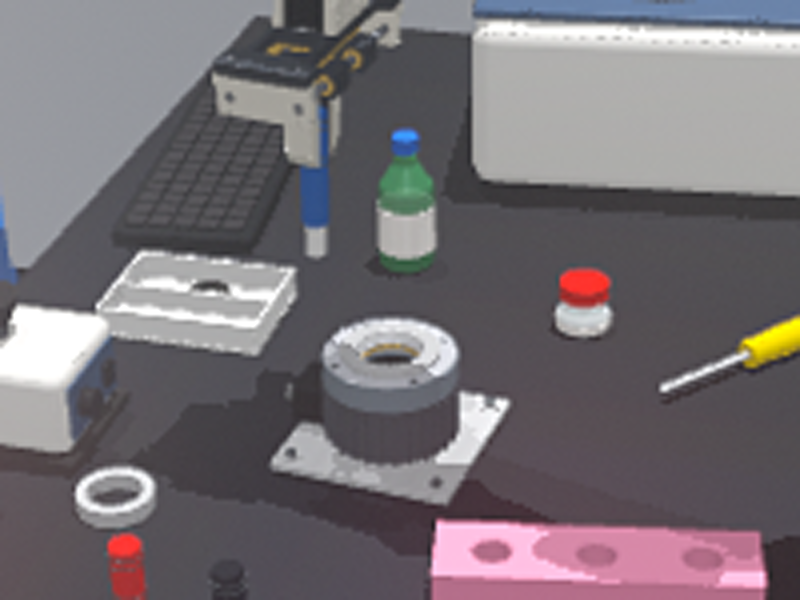

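The cup sits flat on the housing in both views (wrist (332,112), side ring at about (390,360)). Now I carry the drift back over its hole at high level.

```bash
python3 -m inch '[[[5,0,5,11,0],[5,0,16,34,0],[5,0,30,64,0],[5,0,45,96,0],[5,0,60,129,0],[5,0,75,162,0],[5,0,90,195,0],[5,0,105,228,0],[5,0,120,260,0],[5,0,135,292,0],[5,0,148,320,0],[5,0,159,343,0],[5,0,166,359,0],[5,0,170.6,368.5,0],[5,0,170.6,368.5,0],[5,0,170.6,368.5,0],[5,0,170.6,368.5,0]]]'; python3 - <<'E'
from h import *
s=env.observe();f=s["ee_pos"]+107*np.array(s["tool_rot"])[:,0];top=s["ee_pos"]-15*np.array(s["tool_rot"])[:,0]
W=cam("wrist");S=cam("side");print("foot",f,proj(W,f),proj(S,f),"hole",proj(W,[467.3,282.5,50]),proj(S,[467.3,282.5,50]))
cv2.imwrite("pics/w8.png",cv2.resize(W[0][120:320,220:420,::-1],None,fx=3,fy=3,interpolation=cv2.INTER_CUBIC));cv2.imwrite("pics/s8.png",cv2.resize(S[0][200:320,230:360,::-1],None,fx=5,fy=5,interpolation=cv2.INTER_CUBIC))
E
```

```text
t: 42.17
ee_pos: [464.1, 279.9, 262.0]
tool_rot: [[0.033, -0.994, 0.102], [0.01, 0.102, 0.995], [-0.999, -0.032, 0.013]]
wrist_force: [-0.6, -0.3, -2.1]
grip_width: 21.5
foot [467.62411976 280.98725028 155.01592626] [319.4037724  204.35792687] [311.75302777 239.47447793] hole [319.00870899 172.52083021] [313.21168515 272.48456175]
```

View pics/w8.png

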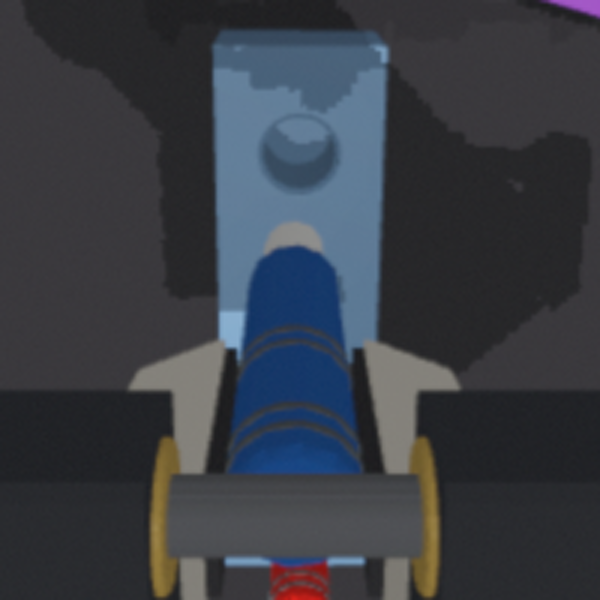

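View pics/s8.png

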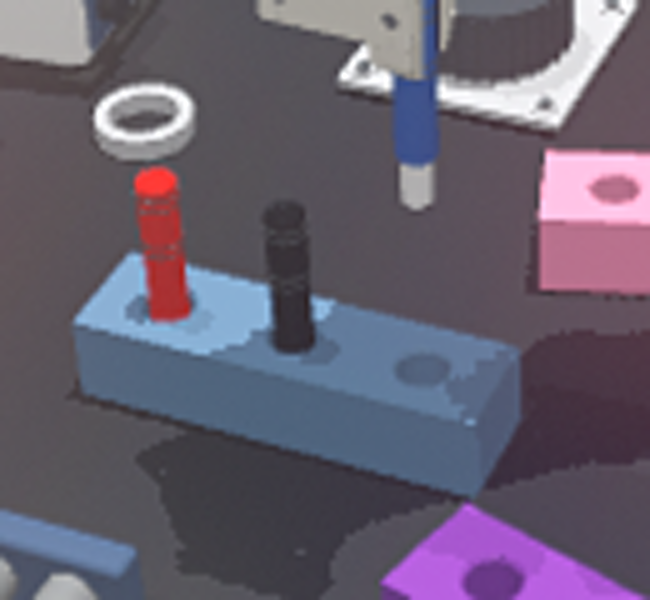

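```bash
python3 -m inch '[[[5,8,1.5,1,0],[5,22,2.5,1.5,0],[5,38,3,1.5,0],[5,54,3.3,1.5,0],[5,70,3.7,1.5,0],[5,82,4,1.4,0],[5,90,4.3,1.4,0],[5,93,4.3,1.4,0],[5,93,4.3,1.4,0],[5,93,4.3,1.4,0]]]'; python3 - <<'E'
from h import *
s=env.observe();f=s["ee_pos"]+107*np.array(s["tool_rot"])[:,0]
W=cam("wrist");S=cam("side");print("foot",f,proj(W,f),proj(S,f),"hole",proj(W,[467.3,282.5,50]),proj(S,[467.3,282.5,50]))
cv2.imwrite("pics/w9.png",cv2.resize(W[0][120:320,220:420,::-1],None,fx=3,fy=3,interpolation=cv2.INTER_CUBIC));cv2.imwrite("pics/s9.png",cv2.resize(S[0][220:300,260:360,::-1],None,fx=6,fy=6,interpolation=cv2.INTER_CUBIC))
E
```

```text
t: 43.1
ee_pos: [463.5, 282.6, 169.3]
tool_rot: [[0.034, -0.994, 0.103], [0.011, 0.104, 0.995], [-0.999, -0.032, 0.014]]
wrist_force: [0.2, -0.1, -1.0]
grip_width: 21.4
foot [467.14171695 283.74533569  62.37366557] [319.40250666 204.35565877] [312.95678087 269.10343787] hole [317.71801686 199.74002869] [313.21168515 272.48456175]
```

View pics/w9.png

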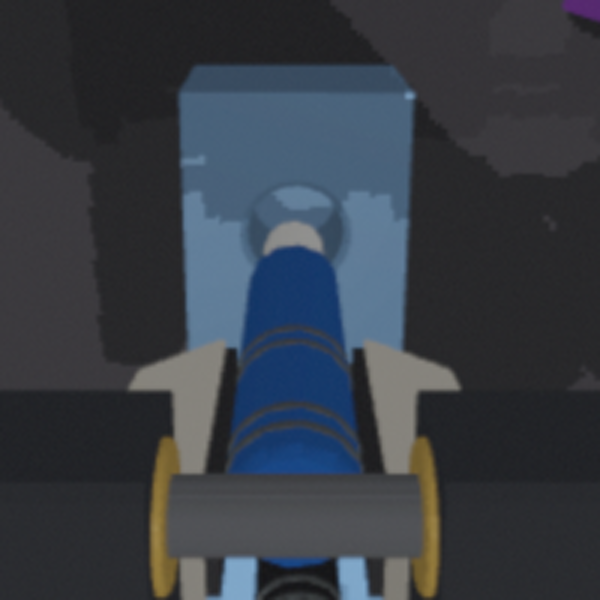

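View pics/s9.png

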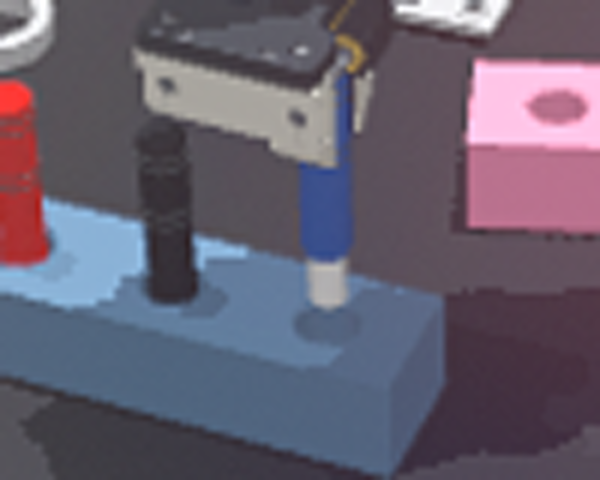

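The tip is over the hole (side view: tip (328,285), hole (328,325)), and the lateral errors are under 2 mm. I lower it slowly.

```bash
python3 -m inch '[[[5,3,1,0,0],[5,7,1.8,0.1,0],[5,12,2.1,0.2,0],[5,17,2.3,0.2,0],[5,22,2.5,0.2,0],[5,26,2.7,0.2,0],[5,26,2.7,0.2,0]]]'|egrep 'ee_pos|force'
```

```text
ee_pos: [461.4, 283.3, 142.5]
wrist_force: [0.6, 0.9, -1.5]
```

```bash
python3 -m inch '[[[5,3,0.1,0,0],[5,7,0.2,0.1,0],[5,12,0.4,0.2,0],[5,17,0.6,0.2,0],[5,21,0.7,0.2,0],[5,23,0.8,0.2,0],[5,23,0.8,0.2,0]]]'|egrep 'ee_pos|force'
```

```text
ee_pos: [461.5, 283.7, 119.0]
wrist_force: [0.4, -0.2, -1.6]
```

```bash
python3 -m inch '[[[5,1,0,0,0],[5,1.8,0,0,0],[5,1.8,0,0,0],[26,1.8,0,0,0],[35,1.8,0,0,0],[50,1.8,0,0,0],[70,1.8,0,0,0],[80,1.8,0,0,0],[80,1.8,0,0,0],[80,1.8,0,0,0],[80,1.8,0,0,0],[80,1.8,0,0,0]]]'|egrep 'ee_pos|force|width'; python3 -m inch '[[[80,-5,0,0,0],[80,-15,0,0,0],[80,-30,0.8,0,0],[80,-48,1.5,0,0],[80,-68,2,0,0],[80,-88,2.5,0,0],[80,-105,3,0,0],[80,-120,3.5,0,0],[80,-120,3.5,0,0],[80,-120,3.5,0,0]]]'; python3 - <<'E'
from h import *
for n in("wrist","side","top"):
    c=cam(n);cv2.imwrite(f"pics/{n}10.png",c[0][:,:,::-1])
E
```

```text
ee_pos: [461.5, 283.7, 117.2]
wrist_force: [-0.5, -0.5, 0.3]
grip_width: 74.8
t: 46.2
ee_pos: [454.5, 283.2, 238.4]
tool_rot: [[0.035, -0.994, 0.103], [0.011, 0.103, 0.995], [-0.999, -0.033, 0.015]]
wrist_force: [-1.0, 0.3, 0.0]
grip_width: 80.1
```

View pics/wrist10.png

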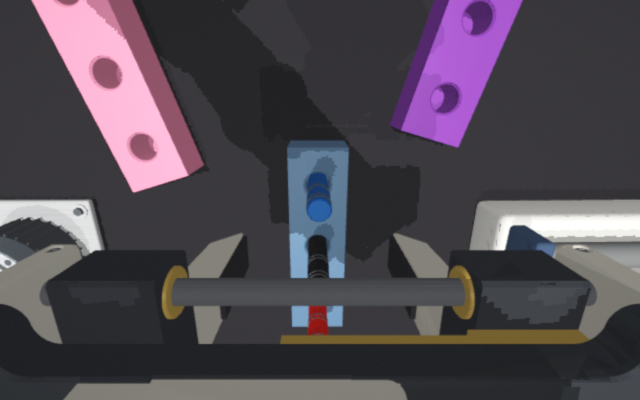

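View pics/side10.png

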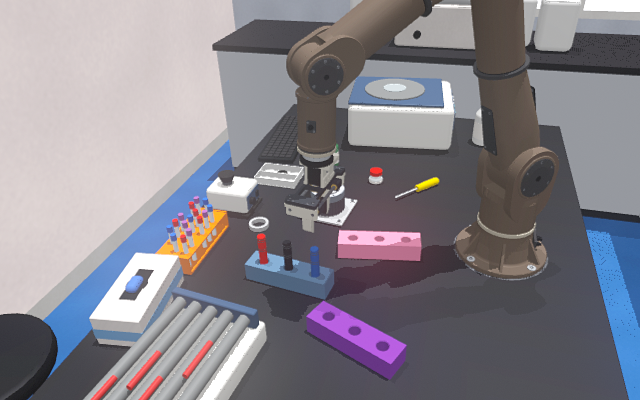

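The wrist view shows the blue drift upright in its hole (top at (319,211)), clear of the open fingers. The red and black tools are unmoved. I'm handing in.

```bash
python3 -c "
from cell import env
s=env.observe();print(s['t'],s['wrist_force']);print(env.finish_job())"
```

```text
46.35 [0.16951228 0.63208473 0.42770726]
the job is handed in; nothing more can be done
None
```

The cup is tapped home and square in the bore, and the drift is back in its rack hole. I handed the job in at 46.4 s of the 69 s allowed, and it reported no verdict.

- **Tapping:** I probed the flange for its lean (about 0.03 rad, origin about 5 mm up) and then pressed alternately on the high and low sides. The force readings were about 9–13 N while the cup moved, with the estimated lean staying under about 0.045 rad.
- **Seating:** I worked round four points of the flange until each felt solid at the same height, within about 0.2 mm. First-contact heights, with the foot at about 90 mm above the bench, agreed within about 0.3 mm across the points.
- **Firm press:** The final press read about 21 N at the wrist and was held for about 0.3 s. No reading at the end of a move came near 35 N.
- **Drift:** The last wrist and side views show it upright in its hole and released. The red and black tools look unmoved.

- **Tool tilt:** The gripper crept to about 0.035 rad off vertical during the presses, giving up to about 7 N sideways on the drift. I allowed for this when putting the drift back.
- **Not measured:** I judged the cup's final squareness from contact heights and by eye. The cameras are too coarse to measure it.

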